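# Raise the showcard stand to its second hole

### The job

The juice showcard on the telescopic counter stand has been pushed right down and turned aside, so nobody can see it over the bottles. Raise it to the second hole from the bottom: lift it past the lowest hole while it is still turned aside, turn it square to the stand so that its sprung button lies in line with the holes, and ease it on up until the button clicks out through the second hole; leave it standing there, locked, by itself. Stop pulling as soon as it clicks, so that the button is not strained against the hole, and leave the pot, the cups and the card terminal where they stand.

Things in the scene. Friction and masses are not known exactly. Their poses are not given: they have to be found in the camera images.
- stand: Foot of the showcard stand, fixed: dark steel disc, 124 mm across, 16 mm thick, with a 41 mm socket on top. Origin: middle of its underside, on the stand's upright axis; z up; the holes are on its -x side. An inner tube with the showcard on top (0.11 to 0.14 kg together) slides and turns in the outer tube; sliding friction is about 2 N, more than its weight, so it stays where it is left, locked or not.
- socket_rim (a point): Middle of the socket's rim, 40 mm above the worktop, on the stand's axis. The steel outer tube is clamped in this socket: 32 mm across, 3 mm wall, top about 170 mm above the worktop. It is clamped by hand and stands up to 10 mm higher or lower than nominal, and its holes with it; this is not measured and must be felt.
- second_hole (a point): Nominal centre of the second of three 10.5 mm round holes, one above the other 38 mm apart, on the outside of the outer tube, 112 mm above the worktop; the real holes are all up to 10 mm higher or lower (not measured). The button meets the lowest hole at a card_lift of 0.024, the second at 0.062, the third at 0.100, each 0.010 more or less, all alike.
- card_top (a point): Middle of the top edge of the showcard frame: aluminium with a white card showing orange slices, 104 mm wide, 70 mm high, 12 mm thick, upright, centred on the stand's axis; 262 mm above the worktop when right down. x axis: normal of the card (the 12 mm); y axis: along its width; z up. Grip it from above across the 12 mm; it can be lifted and turned by that grip.
- card_lift (a joint): Travel of showcard and inner tube upwards, m: 0 right down (the start), end stop 0.114. A sprung 8 mm steel button with a domed tip, on the inner tube below the card's -x side, slides along inside the outer tube, pressed out with about 4 N. At a hole it pops through; its shank then locks the card up and down with about 1.3 mm of play each way: a hard stop. The button may bear 15 N.
- card_turn (a joint): Turn of the showcard about the stand's upright axis, rad, positive counterclockwise from above: 0 with the card square to the stand (x axes alike) and the button in line with the holes. It starts at 0.6 to 1.15. The button enters a hole only within 0.08 of 0; beyond 0.45 it passes the holes without touching. The tube sticks a little, then slides up at a pull of 3 to 4 N; at about 10 mm/s a rise of 5 to 6 N is the click.
- pot_olives: Lidded deli pot, 73 mm across, 64 mm high, standing loose to the left of the stand's foot. Origin: middle of its underside.
- cup_alioli: Lidded sauce cup, 69 mm across, 36 mm high, standing loose to the right of the stand's foot, the nearer of two. Origin: middle of its underside.
- cup_red: Lidded sauce cup, 69 mm across, 36 mm high, standing loose to the right of the stand's foot, the farther of two. Origin: middle of its underside.
- terminal: Black card terminal, 165 x 68 x 52 mm, lying loose at the right of the worktop. Origin: middle of its underside.

How it is judged:
On the way:
1. The showcard is lifted past the lowest hole while still turned aside (value of joint card_lift above 0.02 m and value of joint card_turn above 0.3 rad), for 0.1 s.
At the end, for the whole second after the job is handed in: The showcard stands by itself, locked at the second hole: the button has popped through and stands at least 2 mm proud of the outer tube, card_lift is between 0.0495 and 0.0745 (0.062 nominal, 10 mm for the holes' height, the rest play), card_turn within 0.15 rad of 0, at rest (value of joint card_lift between 0.0495 and 0.0745 m and value of joint card_turn between -0.15 and 0.15 rad and x of snap_c0 in the frame of card_top below -0.011 m and velocity of joint card_lift between -0.005 and 0.005 m/s); the robot touches nothing.
It fails at once if The button is strained: more than 15 N between it and the tube (contact force between snap_c0 and anything else above 15 N).
It fails at once if A pot, a cup or the card terminal is pushed more than 25 mm from its place (distance of any of pot_olives, cup_alioli, cup_red, terminal from where it was at the start of the episode above 0.025 m).
It also fails if it takes over 42 s, if anything falls off the work surface, if the arm or the gripper's body presses on something with over 40 N, if the wrist force passes 120 N, or if a joint passes its speed limit or range.

### The arm

A 6-joint arm with a two-finger parallel gripper is mounted at the origin on a cart in front of the work surface, level with it; the furniture and walls round the work are solid. World frame = base frame: x ahead of the robot, y to its left, z up, the work surface at z = 0. Lengths are in m, angles in rad, forces in N, time in s.
With the tool pointing down it reaches from about 0.35 to 0.875 m from the base axis. Payload 4.2 kg.
Tool frame: the origin (TCP) lies on the centre line of the jaws, within the pads' length; the fingertips stand 25 mm ahead of it and the grasp point (between the pads) lies 6 mm ahead of it; z points along the fingers, y is the line along which they close (so a half turn about z gives the same grasp; the last joint's range is limited). The gripper opens to 85 mm and grips with 20 to 120 N. Pads are 22 mm wide; open, the fingers measure 114 mm over their backs; the gripper's body (76 mm by 85 mm) begins 54 mm behind the grasp point. The pads swing forward as they close: fully open they stand 13 mm farther back than shut.
Start: joints at [1.568, 0.385, 0.008, 0, -1.194, -0.259], TCP at [0.162, 0.604, 0.256] pointing down, gripper open.
Joint ranges: [-3.14, 3.14], [-1.21, 2.06], [-1.07, 1.41], [-3.16, 2.05], [-2.99, -0.16], [-3.1, 3.1]. Speed limits (rad/s): [2.79, 2.79, 3.14, 3.14, 3.14, 3.14].

### API

Orientations are given as a 3x3 rotation matrix whose columns are the frame's x, y, z axes.
In Python, from workcell import state, optics, r gives the robot as it stands. The module is installed in compiled form; this text tells all that it offers.
- The arm moves only by the tool servo_tool, never from a script. Its argument "rows" is a list of rows, each a list of 2 entries, a list of its own where there are three numbers: the shift along the tool's x, y, z in units of 1 m (1.0 is 1 m), then the turn, a rotation vector about the tool's x, y, z in units of 45 degrees (1.0 is 45 degrees). A call has 1 to 8 rows; each row is the pose to reach, as a shift and turn from the pose commanded when the call began, along the tool's axes at that moment; what a row does not reach only later rows make up. A row lasts 1/12 s, in which the tool goes at most 41.7 mm and 7.16 degrees, less where a joint would pass 70% of its speed; a pose out of reach is approached as far as the arm can. A call with a number of a shift or a turn outside -1 to 1 is refused whole. A call with a gripper value outside its range is refused whole. "fingers" is the closure in counts, from 0 (fully open) to 255 (shut), set as the call begins (left out, the last holds). The fingers move at their own pace and stop on an object; the grip force is fixed at half the most. Time passes only in rows, so rows that repeat a pose let the fingers close. It gives the time, the measured TCP pose, the force, the opening and the grip force at its end, in the units of the state.
- state(): the state, without advancing time (a new reading comes with each control period).
- optics.read_camera(name): name is "scene" or "top" or "wrist"; returns the picture (400x640x3 uint8, red, green, blue); there is no depth.
- optics.camera_params(name): a dict with "fx", "fy", "cx", "cy" (pixels), "k1" (the pictures are not rectified: a ray, as slopes to the right and down, at radius r is drawn at 1 + k1 r^2 times it, then the intrinsics apply), "xyz" and "orientation" of the camera in the world; the wrist camera has in their place "mount" (4x4, takes a point from camera to tool coordinates, whose origin is the TCP and whose axes are the flange's). Camera axes: x right, y up, looking along -z (the intrinsics and any distortion apply to the point x, -y, -z); pixel columns grow to the right and rows downward; lengths in m; the calibration is good to about 2 mm. A picture is of the moment at which its call begins: read the wrist's pose just before it. camera_params takes no time and is no camera call.
- r.close_job(): hands the job in; it is judged then, once.
The state is a dict: "time_s": time; "q": joint angles; "joint_vel": joint speeds; "effort": joint torques, N m; "tcp_pos": TCP position; "tool_rot": TCP orientation; "contact_force": force on the tool from outside, world axes, zero at the start; "wrist_torque": the same for the moment, N m; "finger_gap": finger opening in m; "grasp_force": force on a finger pad.
Only numpy, scipy, OpenCV 4.12 (cv2) and the standard library are available. Lean on these libraries where they do the work, as an engineer would, in place of code of your own. Each camera call takes 0.05 s, during which the arm holds its last target. There are 200 camera calls.

## Working session

There is one attempt and no reset: what is moved stays moved. The work goes in short steps, Python scripts to look and compute and a tool call to move; the robot and the scene stay as the last step left them, time stands still between calls to the robot, and variables do not carry over. Pictures are saved under pics/ and viewed, at most 10 in all, crops included, and the job is handed in when it is done.

Besides the shell and the picture viewer there is one more tool, called by a JSON object that holds its "method" and its "body", one argument or row to a line. servo_tool: Moves the arm, as the interface text tells. Shifts and turns lie within -1 to 1; 1 stands for 1 m of shift or 45 degrees of turn. Its arguments: {"type":"object","properties":{"rows":{"type":"array","items":{"type":"array"}},"fingers":{"type":"number"}},"required":["rows"]}

```bash
mkdir -p pics; python3 - <<'E'
from workcell import state, optics, r
import cv2,numpy as np
s=state();print(s)
for n in("scene","top","wrist"):
    im=optics.read_camera(n);cv2.imwrite(f"pics/{n}0.png",im[:,:,::-1]);print(n,optics.camera_params(n))
E
```

```text
{'time_s': 0.0, 'q': array([ 1.56758045e+00,  3.85577406e-01,  6.62607672e-03, -4.83220596e-04,
       -1.19400876e+00, -2.58590567e-01]), 'joint_vel': array([ 0.00137207, -0.0004936 ,  0.00063314,  0.00056304, -0.00056836,
       -0.00138498]), 'effort': array([ 3.05978128e-04, -3.92289805e+01,  1.88407445e+01,  4.18596983e+00,
       -4.52717984e-03, -2.51106144e-06]), 'tcp_pos': array([0.16161809, 0.60319498, 0.25521138]), 'tool_rot': array([[ 9.65877867e-01, -2.58997562e-01, -4.56279253e-04],
       [-2.58997936e-01, -9.65875455e-01, -2.16226225e-03],
       [ 1.19311720e-04,  2.20665664e-03, -9.99997558e-01]]), 'contact_force': array([ 0.47789951, -0.59800397, -0.06388183]), 'wrist_torque': array([0.00628966, 0.08896918, 0.03468017]), 'grasp_force': 0.0, 'finger_gap': 0.08528270714723266}
scene {'fx': 428.89426566152656, 'fy': 428.89426566152656, 'cx': 319.87018637603813, 'cy': 191.02691140844638, 'k1': -0.05886015683755593, 'xyz': array([1.35910386, 0.37588348, 0.60963571]), 'orientation': array([[-0.46689334, -0.38469863,  0.7962522 ],
       [ 0.88431306, -0.20208386,  0.4208
[... 194 characters left out ...]
 array([ 0.38065218, -0.05789862,  1.30735389]), 'orientation': array([[ 0.02162368,  0.99122401, -0.13041232],
       [-0.99976505,  0.0212425 , -0.00431342],
       [-0.00150528,  0.13047495,  0.99145046]])}
wrist {'fx': 300.27920029975223, 'fy': 300.27920029975223, 'cx': 324.01696660102834, 'cy': 195.47314704204038, 'k1': -0.039020514213270484, 'mount': array([[-1.94890830e-04,  9.48864293e-01,  3.15684203e-01,
         8.11647557e-02],
       [ 9.99999341e-01,  5.42112175e-04, -1.01208797e-03,
         4.35898949e-04],
       [-1.13147039e-03,  3.15683798e-01, -9.48863773e-01,
        -1.17991204e-01],
       [ 0.00000000e+00,  0.00000000e+00,  0.00000000e+00,
         1.00000000e+00]])}
```

View pics/scene0.png

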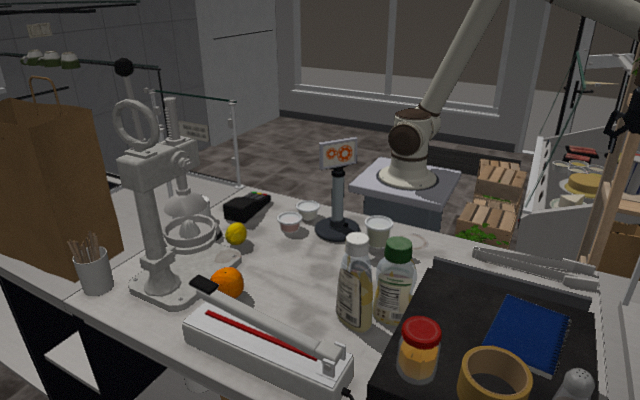

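View pics/top0.png

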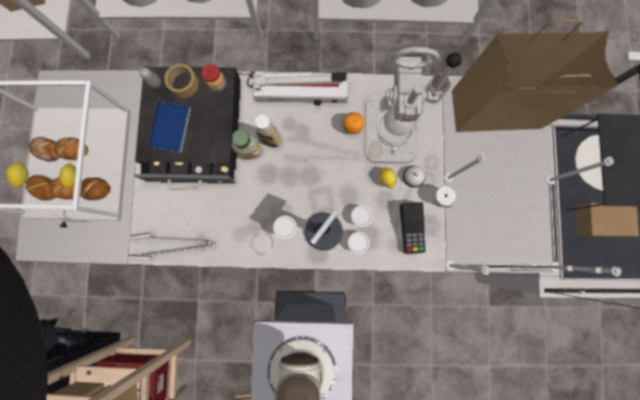

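```bash
python3 - <<'E'
import cv2,numpy as np
a=cv2.imread("pics/scene0.png")[125:250,260:420];b=cv2.imread("pics/top0.png")[190:265,270:390]
a=cv2.resize(a,None,fx=4.5,fy=4.5,interpolation=cv2.INTER_CUBIC)[:,:720];b=cv2.resize(b,None,fx=6,fy=6,interpolation=cv2.INTER_CUBIC)
cv2.imwrite("pics/s1.png",a);cv2.imwrite("pics/t1.png",b)
E
```

```text
(no output)
```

View pics/s1.png

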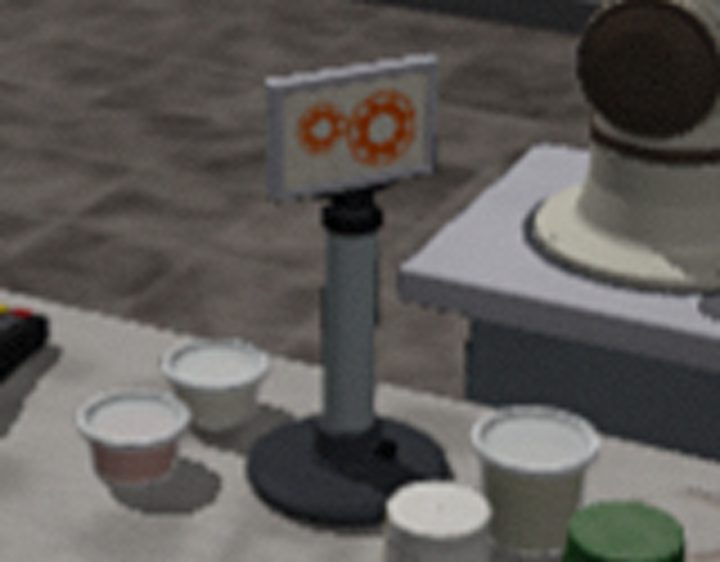

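View pics/t1.png

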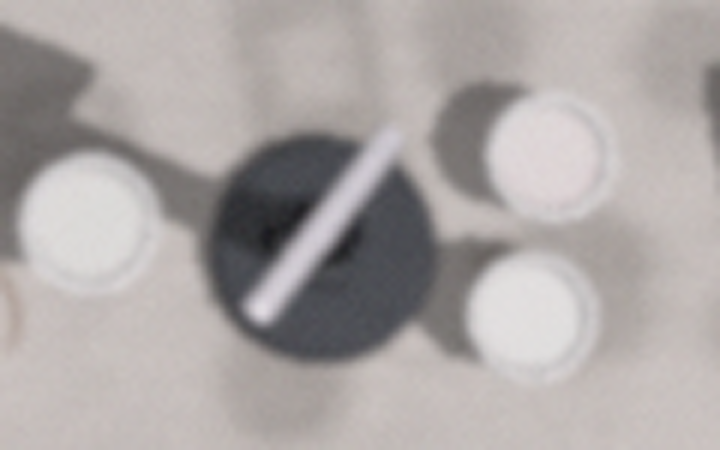

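```bash
cat > h.py <<'E'
import numpy as np,cv2
from workcell import state, optics, r
def K(c): return np.array([[c['fx'],0,c['cx']],[0,c['fy'],c['cy']],[0,0,1]]),np.array([c['k1'],0,0,0.])
F=np.diag([1,-1,-1.])
def pose(n,s=None):
    c=optics.camera_params(n)
    if n!='wrist': return c,c['orientation'],c['xyz']
    s=s or state();M=c['mount'];R=s['tool_rot']
    return c,R@M[:3,:3],s['tcp_pos']+R@M[:3,3]
def px2z(n,uv,z,s=None):
    c,R,t=pose(n,s);k,d=K(c)
    p=cv2.undistortPoints(np.array(uv,float).reshape(-1,1,2),k,d)[:,0]
    D=np.c_[p,np.ones(len(p))]@F@R.T
    return t+D*((z-t[2])/D[:,2])[:,None]
def proj(n,P,s=None):
    c,R,t=pose(n,s);k,d=K(c)
    return cv2.projectPoints((np.array(P,float).reshape(-1,3)-t)@R@F,np.zeros(3),np.zeros(3),k,d)[0][:,0]
E
python3 - <<'E'
from h import *
f=lambda u,v:(270+u/6,190+v/6)
e=px2z('top',[f(395,135),f(258,312)],0.262);print(e,e.mean(0),np.linalg.norm(e[0]-e[1]),np.degrees(np.arctan2(*(e[0]-e[1])[1::-1])))
print('foot',px2z('top',[f(325,247)],0.016))
print('cups',px2z('top',[f(90,222)],0.064),px2z('top',[f(552,157),f(534,316)],.036))
g=lambda u,v:(260+u/4.5,125+v/4.5)
print('foot sc',px2z('scene',[g(348,470)],0.016), 'knob',px2z('scene',[g(385,448)],0.03))
print('scene cardtop',px2z('scene',[g(353,67)],0.262), px2z('scene',[g(268,80),g(437,58)],.262))
E
```

```text
[[ 0.47879599 -0.09087226  0.262     ]
 [ 0.40053655 -0.03285751  0.262     ]] [ 0.43966627 -0.06186489  0.262     ] 0.09741791929348301 -36.55002944689388
foot [[ 0.44072046 -0.06209324  0.016     ]]
cups [[0.44874241 0.0600287  0.064     ]] [[ 0.49005279 -0.18161998  0.036     ]
 [ 0.40582042 -0.17291316  0.036     ]]
foot sc [[ 0.45962495 -0.04662134  0.016     ]] knob [[ 0.44769482 -0.02820956  0.03      ]]
scene cardtop [[ 0.44256034 -0.05632622  0.262     ]] [[ 0.48339284 -0.08773074  0.262     ]
 [ 0.40675515 -0.0214717   0.262     ]]
```

```bash
cat >> h.py <<'E'
from scipy.spatial.transform import Rotation as Ro
def Rt(az,tilt=0):
    "tool x at azimuth az (deg), tool down; tilt>0 leans z away from camera side"
    a,t=np.radians([az,tilt]);h=np.array([np.cos(a),np.sin(a),0]);u=np.array([0,0,1.])
    z=-h*np.sin(t)-u*np.cos(t);x=h*np.cos(t)-u*np.sin(t)
    return np.c_[x,np.cross(z,x),z]
def rel(p0,R0,p1,R1):
    return np.round(R0.T@(np.array(p1)-p0),4).tolist(),np.round(Ro.from_matrix(R0.T@R1).as_rotvec()/(np.pi/4),4).tolist()
E
python3 - <<'E'
from h import *
s=state();p,R=s['tcp_pos'],s['tool_rot']
for q,az,t in[((.28,.42,.33),-58,0),((.36,.20,.33),-101,0),((.36,.0,.33),-144,0),((.33,-.08,.33),-180,25)]:
    R1=Rt(az,t);print(rel(p,R,q,R1));p,R=np.array(q),R1
E
```

```text
([0.1618, 0.1465, -0.0743], [0.002, -0.0009, 0.9554])
([0.229, 0.0487, 0.0], [0.0, 0.0, 0.9556])
([0.1963, -0.0382, 0.0], [0.0, 0.0, 0.9556])
([0.0713, -0.0471, 0.0], [0.1745, -0.537, 0.7871])
```

{"method": "servo_tool", "body": {
  "rows": [
    [[0.162,0.146,-0.074],[0,0,0.955]],
    [[0.162,0.146,-0.074],[0,0,0.955]],
    [[0.162,0.146,-0.074],[0,0,0.955]],
    [[0.162,0.146,-0.074],[0,0,0.955]],
    [[0.162,0.146,-0.074],[0,0,0.955]],
    [[0.162,0.146,-0.074],[0,0,0.955]],
    [[0.162,0.146,-0.074],[0,0,0.955]]
  ],
  "fingers": 0
}}

```text
time_s: 0.73
tcp_pos: [0.2823, 0.4179, 0.3329]
tool_rot: [[0.524, -0.852, 0.002], [-0.852, -0.524, 0.003], [-0.002, -0.003, -1.0]]
contact_force: [0.9, 0.2, 1.0]
finger_gap: 0.0852
grasp_force: 0.0
```

{"method": "servo_tool", "body": {
  "rows": [
    [[0.229,0.049,0],[0,0,0.955]],
    [[0.229,0.049,0],[0,0,0.955]],
    [[0.229,0.049,0],[0,0,0.955]],
    [[0.229,0.049,0],[0,0,0.955]],
    [[0.229,0.049,0],[0,0,0.955]],
    [[0.229,0.049,0],[0,0,0.955]],
    [[0.229,0.049,0],[0,0,0.955]]
  ]
}}

```text
time_s: 1.32
tcp_pos: [0.3605, 0.1973, 0.3302]
tool_rot: [[-0.197, -0.98, -0.0], [-0.98, 0.197, -0.001], [0.001, 0.0, -1.0]]
contact_force: [-0.3, 1.3, 0.4]
finger_gap: 0.0856
grasp_force: 0.0
```

{"method": "servo_tool", "body": {
  "rows": [
    [[0.196,-0.038,0],[0,0,0.955]],
    [[0.196,-0.038,0],[0,0,0.955]],
    [[0.196,-0.038,0],[0,0,0.955]],
    [[0.196,-0.038,0],[0,0,0.955]],
    [[0.196,-0.038,0],[0,0,0.955]],
    [[0.196,-0.038,0],[0,0,0.955]],
    [[0.196,-0.038,0],[0,0,0.955]]
  ]
}}

```text
time_s: 1.9
tcp_pos: [0.3603, -0.0, 0.3301]
tool_rot: [[-0.811, -0.585, -0.0], [-0.585, 0.811, 0.0], [0.0, 0.0, -1.0]]
contact_force: [-0.1, 1.2, -0.7]
finger_gap: 0.0854
grasp_force: 0.0
```

{"method": "servo_tool", "body": {
  "rows": [
    [[0.071,-0.047,0],[0.1745,-0.537,0.787]],
    [[0.071,-0.047,0],[0.1745,-0.537,0.787]],
    [[0.071,-0.047,0],[0.1745,-0.537,0.787]],
    [[0.071,-0.047,0],[0.1745,-0.537,0.787]],
    [[0.071,-0.047,0],[0.1745,-0.537,0.787]],
    [[0.071,-0.047,0],[0.1745,-0.537,0.787]],
    [[0.071,-0.047,0],[0.1745,-0.537,0.787]],
    [[0.071,-0.047,0],[0.1745,-0.537,0.787]]
  ]
}}

```text
time_s: 2.57
tcp_pos: [0.3299, -0.0779, 0.3296]
tool_rot: [[-0.906, -0.009, 0.423], [-0.008, 1.0, 0.002], [-0.423, -0.001, -0.906]]
contact_force: [-0.8, 0.3, -0.3]
finger_gap: 0.0856
grasp_force: 0.0
```

```bash
python3 - <<'E'
from h import *
s=state();print(s['tcp_pos'],s['tool_rot'],s['q'])
im=optics.read_camera('wrist');cv2.imwrite("pics/w1.png",im[:,:,::-1])
A=[.44,-.062];print(proj('wrist',[A+[z] for z in(.016,.074,.112,.15,.17,.262)],s))
E
```

```text
[ 0.32986241 -0.07787776  0.32956507] [[-0.90628634 -0.00850868  0.42257861]
 [-0.00826984  0.99996293  0.00239842]
 [-0.42258335 -0.001321   -0.9063231 ]] [ 0.40149835 -0.45074457 -0.7509871   0.21379517 -0.87562764 -2.06788732]
[[335.04083129 130.79004697]
 [336.12359938 153.78980417]
 [336.96392927 171.7358821 ]
 [337.9356963  192.5946124 ]
 [338.51038893 204.98416325]
 [341.92446267 279.44239523]]
```

View pics/w1.png

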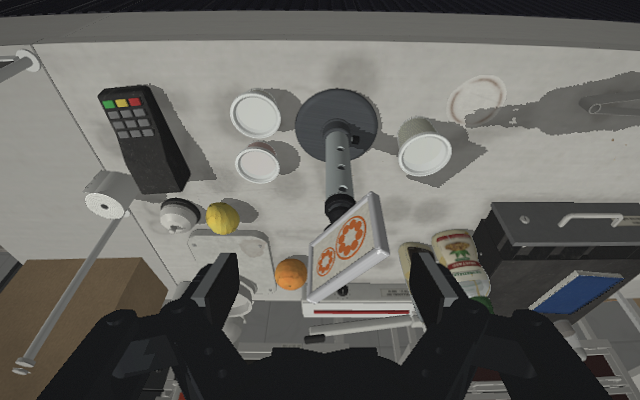

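```bash
python3 - <<'E'
import cv2
a=cv2.imread("pics/w1.png")[85:300,270:410]
cv2.imwrite("pics/w1c.png",cv2.resize(a,None,fx=2.78*1.0,fy=2.78,interpolation=cv2.INTER_CUBIC))
b=cv2.cvtColor(cv2.imread("pics/w1.png"),6)
for v in range(136,200,2): print(v,b[v,318:362].tolist())
E
```

```text
136 [72, 72, 70, 71, 64, 63, 71, 70, 84, 114, 128, 123, 121, 118, 115, 112, 108, 105, 101, 98, 94, 90, 84, 80, 79, 79, 80, 81, 73, 55, 47, 48, 45, 47, 35, 18, 21, 21, 22, 22, 24, 41, 49, 49]
138 [72, 72, 72, 73, 69, 71, 74, 70, 103, 129, 126, 122, 120, 118, 116, 111, 108, 105, 101, 98, 95, 91, 86, 80, 79, 78, 79, 81, 82, 75, 56, 47, 53, 82, 73, 28, 21, 22, 23, 22, 22, 34, 47, 49]
140 [71, 71, 71, 70, 69, 69, 69, 92, 121, 127, 125, 123, 121, 119, 116, 113, 109, 106, 102, 98, 95, 91, 85, 81, 79, 78, 79, 80, 82, 79, 62, 46, 53, 93, 81, 21, 25, 25, 25, 24, 25, 35, 46, 48]
142 [72, 71, 73, 73, 72, 73, 73, 94, 121, 128, 125, 124, 121, 119, 116, 114, 109, 107, 103, 99, 95, 91, 86, 81, 80, 78, 79, 80, 81, 84, 68, 47, 48, 36, 20, 21, 24, 26, 28, 27, 30, 42, 49, 48]
144 [72, 73, 72, 72, 73, 71, 68, 93, 121, 128, 125, 123, 121, 118, 117, 114, 110, 106, 103, 99, 96, 91, 86, 82, 79, 79, 79, 80, 82, 84, 71, 50, 46, 49, 49, 50, 45, 42, 39, 34, 43, 50, 49, 50]
146 [71, 71, 71, 72, 72, 71, 70, 94, 121, 128, 125, 123, 121, 119, 117, 114, 109, 106, 106, 110, 128, 144, 148, 126, 88, 77, 79, 80, 82, 83, 
[... 4756 characters left out ...]
, 93, 82, 81, 82, 82, 81, 81, 81, 81, 82, 81, 80, 110, 140, 148, 146, 148, 148, 151, 153, 153]
194 [163, 161, 160, 157, 155, 152, 149, 140, 128, 126, 125, 123, 123, 102, 100, 96, 47, 46, 35, 21, 22, 20, 21, 20, 20, 19, 18, 27, 32, 51, 74, 83, 83, 82, 80, 101, 140, 156, 154, 152, 153, 152, 153, 154]
196 [161, 160, 158, 157, 157, 156, 154, 142, 128, 128, 129, 106, 53, 20, 21, 26, 25, 26, 25, 26, 25, 24, 25, 23, 23, 22, 21, 24, 22, 21, 22, 19, 26, 52, 75, 105, 144, 160, 157, 156, 156, 157, 156, 157]
198 [162, 160, 158, 158, 158, 159, 161, 150, 132, 103, 37, 23, 25, 27, 25, 28, 26, 28, 25, 25, 22, 24, 25, 25, 21, 22, 23, 22, 20, 20, 19, 21, 20, 21, 16, 76, 136, 158, 154, 152, 151, 150, 150, 139]
```

```bash
cat > fit.py <<'E'
from h import *
from scipy.optimize import least_squares
from types import SimpleNamespace
def holes(A,yaw,dz,n=200):
    t=np.linspace(0,2*np.pi,n);out=[]
    for z0 in(.074,.112,.150):
        y=5.25*np.cos(t)/1000;a=np.radians(yaw+180)+np.arcsin(y/.016)
        out.append(np.c_[A[0]+.016*np.cos(a),A[1]+.016*np.sin(a),z0+dz+.00525*np.sin(t)])
    return out
E
python3 - <<'E'
from fit import *
s=state();A0=np.array([.440,-.062])
c,R,t=pose('wrist',s)
# tune A in y so that silhouette centre matches: rows 154:(324.9,349.8) 188:(325.3,352.4)
th=np.linspace(0,2*np.pi,400)
def sil(A,z):
    P=proj('wrist',np.c_[A[0]+.016*np.cos(th),A[1]+.016*np.sin(th),z+0*th],s);return P[:,0].min(),P[:,0].max(),P[:,1].mean()
best=None
for dy in np.arange(-.004,.004,.0005):
  pass
for A in(A0,A0+[0,.002],A0+[.005,0.00]):
  print(A,[np.round(sil(A,z),1) for z in(.074,.112,.15)])
for yaw in(-20,-15,-10,-5,0):
  for h in holes(A0,yaw,0):
    P=proj('wrist',h,s);print(yaw,np.round([P[:,0].min(),P[:,0].max(),P[:,1].min(),P[:,1].max()],1),end=' ')
  print()
E
```

```text
[ 0.44  -0.062] [array([324. , 348.1, 153. ]), array([323.9, 349.8, 170.9]), array([323.9, 351.9, 191.6])]
[ 0.44 -0.06] [array([325.5, 349.6, 153. ]), array([325.6, 351.5, 170.9]), array([325.6, 353.6, 191.7])]
[ 0.445 -0.062] [array([324. , 347.9, 156.1]), array([323.9, 349.6, 174. ]), array([323.8, 351.6, 194.8])]
-20 [336.7 344.1 141.1 146.3] -20 [337.6 345.6 158.4 164.3] -20 [338.6 347.4 178.6 185.3] 
-15 [335.6 343.3 140.9 145.9] -15 [336.4 344.7 158.2 163.8] -15 [337.4 346.4 178.4 184.9] 
-10 [334.5 342.4 140.8 145.5] -10 [335.3 343.8 158.1 163.5] -10 [336.1 345.4 178.2 184.6] 
-5 [333.4 341.5 140.7 145.3] -5 [334.1 342.8 158.  163.3] -5 [334.9 344.3 178.1 184.4] 
0 [332.4 340.5 140.7 145.2] 0 [333.  341.7 157.9 163.2] 0 [333.7 343.1 178.1 184.3]
```

```bash
python3 - <<'E'
from fit import *
s=state();b=cv2.cvtColor(cv2.imread("pics/w1.png"),6).astype(float)
A=np.array([.442,-.0605])
# silhouette centre offset and hole mask centroids
rows={0:(143,153,156),1:(162,171,175),2:(184,193,181)}
for i,(a,e,rf) in rows.items():
    ref=b[rf-1:rf+2].mean(0);m=np.clip(np.abs(b[a:e,333:349]-ref[333:349])-5,0,12)/12
    if i==2: m[:, :]=m; 
    rr=(m.sum(1)>1.2);col=np.where(m.max(0)>.3)[0]+333
    w=m.sum(0);print(i,'cen col',(w*np.arange(333,349)).sum()/w.sum(),'row',(m.sum(1)*np.arange(a,e)).sum()/m.sum(),'area',m.sum(),np.round(w,1))
for yaw in(-20,-16,-12,-8):
    print(yaw,[(np.round(P.mean(0),2).tolist(),round(float(cv2.contourArea(P.astype(np.float32))),1)) for P in(proj('wrist',h,s) for h in holes(A,yaw,.006))])
th=np.linspace(0,2*np.pi,400)
for z in(.08,.118,.156):
    P=proj('wrist',np.c_[A[0]+.016*np.cos(th),A[1]+.016*np.sin(th),z+0*th],s);print(P[:,0].min(),P[:,0].max(),P[:,1].mean())
E
```

```text
0 cen col 340.3909324208725 row 147.8083832335329 area 32.47222222222223 [0.  0.  0.  0.8 2.8 5.1 5.2 5.3 4.1 3.1 2.9 1.  0.  0.  0.  2.1]
1 cen col 340.8298722044728 row 166.6014376996805 area 34.77777777777778 [0.  0.  0.  0.  1.3 3.9 5.1 5.4 5.6 5.  4.6 3.1 0.8 0.  0.  0. ]
2 cen col 342.31031031031034 row 188.0850850850851 area 55.5 [0.  0.  0.  0.  0.6 3.2 5.5 6.5 6.  6.9 7.  7.  6.2 4.7 2.  0. ]
-20 [([341.79, 147.78], 26.8), ([343.11, 165.9], 33.6), ([344.65, 187.09], 42.8)]
-16 [([341.0, 147.55], 27.7), ([342.26, 165.67], 34.7), ([343.73, 186.86], 44.2)]
-12 [([340.19, 147.38], 28.4), ([341.39, 165.49], 35.6), ([342.78, 186.67], 45.4)]
-8 [([339.37, 147.25], 29.0), ([340.5, 165.36], 36.4), ([341.82, 186.54], 46.4)]
325.1251550770552 349.3992923886925 156.88701987613217
325.14661168794186 351.25883577201057 175.21172906475383
325.17115429635146 353.4122030085671 196.53419079884716
```

View pics/w1c.png

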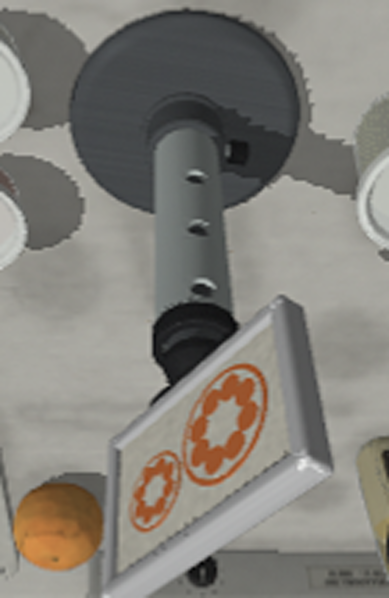

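```bash
python3 - <<'E'
from h import *
s=state()
k=px2z('wrist',[(270+237/2.78,85+150/2.78)],.03,s);d=k[0,:2]-[.442,-.0605];print('knob',k,np.degrees(np.arctan2(d[1],d[0])))
g=lambda u,v:(270+u/2.78,85+v/2.78)
e=px2z('wrist',[g(317,468),g(108,597)],.262,s);d=e[1]-e[0];print(e,np.linalg.norm(d),np.degrees(np.arctan2(d[1],d[0])))
p,R=np.array([.33,-.08,.33]),Rt(-180,25)
for q,az,t in[((.38,-.07,.34),-141,0),((.42,-.061,.34),-98,0),((.441,-.061,.34),-55,0),((.441,-.061,.29),-38,0)]:
    R1=Rt(az,t);print(rel(p,R,q,R1));p,R=np.array(q),R1
E
```

```text
knob [[ 0.44588514 -0.03270066  0.03      ]] 82.04406881762881
[[ 0.40279762 -0.03047551  0.262     ]
 [ 0.47891221 -0.09195121  0.262     ]] 0.09784013544202262 -38.92687279162744
([-0.0495, 0.01, 0.0121], [-0.189, 0.5338, -0.8527])
([-0.0367, -0.0182, 0.0], [0.0, 0.0, -0.9556])
([-0.0029, -0.0208, 0.0], [0.0, 0.0, -0.9556])
([0.0, 0.0, 0.05], [0.0, 0.0, -0.3778])
```

{"method": "servo_tool", "body": {
  "rows": [
    [[-0.0495,0.01,0.012],[-0.189,0.534,-0.853]],
    [[-0.0495,0.01,0.012],[-0.189,0.534,-0.853]],
    [[-0.0495,0.01,0.012],[-0.189,0.534,-0.853]],
    [[-0.0495,0.01,0.012],[-0.189,0.534,-0.853]],
    [[-0.0495,0.01,0.012],[-0.189,0.534,-0.853]],
    [[-0.0495,0.01,0.012],[-0.189,0.534,-0.853]],
    [[-0.0495,0.01,0.012],[-0.189,0.534,-0.853]],
    [[-0.0495,0.01,0.012],[-0.189,0.534,-0.853]]
  ]
}}

```text
time_s: 3.28
tcp_pos: [0.3832, -0.0677, 0.3396]
tool_rot: [[-0.773, -0.634, -0.003], [-0.634, 0.773, -0.0], [0.003, 0.002, -1.0]]
contact_force: [0.5, 0.4, -0.1]
finger_gap: 0.0856
grasp_force: 0.0
```

{"method": "servo_tool", "body": {
  "rows": [
    [[-0.0367,-0.018,0],[0,0,-0.955]],
    [[-0.0367,-0.018,0],[0,0,-0.955]],
    [[-0.0367,-0.018,0],[0,0,-0.955]],
    [[-0.0367,-0.018,0],[0,0,-0.955]],
    [[-0.0367,-0.018,0],[0,0,-0.955]],
    [[-0.0367,-0.018,0],[0,0,-0.955]],
    [[-0.0367,-0.018,0],[0,0,-0.955]]
  ]
}}

```text
time_s: 3.87
tcp_pos: [0.4208, -0.0591, 0.3402]
tool_rot: [[-0.135, -0.991, 0.0], [-0.991, 0.135, 0.001], [-0.001, -0.0, -1.0]]
contact_force: [0.7, -0.4, 0.4]
finger_gap: 0.0851
grasp_force: 0.0
```

{"method": "servo_tool", "body": {
  "rows": [
    [[-0.003,-0.021,0],[0,0,-0.955]],
    [[-0.003,-0.021,0],[0,0,-0.955]],
    [[-0.003,-0.021,0],[0,0,-0.955]],
    [[-0.003,-0.021,0],[0,0,-0.955]],
    [[-0.003,-0.021,0],[0,0,-0.955]],
    [[-0.003,-0.021,0],[0,0,-0.955]],
    [[-0.003,-0.021,0],[0,0,-0.955]]
  ]
}}

```text
time_s: 4.45
tcp_pos: [0.4419, -0.0592, 0.3403]
tool_rot: [[0.574, -0.819, 0.0], [-0.819, -0.574, 0.0], [-0.0, -0.0, -1.0]]
contact_force: [-0.1, -0.3, 0.7]
finger_gap: 0.0857
grasp_force: 0.0
```

{"method": "servo_tool", "body": {
  "rows": [
    [[0,0,0.02],[0,0,-0.378]],
    [[0,0,0.03],[0,0,-0.378]],
    [[0,0,0.05],[0,0,-0.378]],
    [[0,0,0.05],[0,0,-0.378]],
    [[0,0,0.05],[0,0,-0.378]]
  ]
}}

```text
time_s: 4.87
tcp_pos: [0.4415, -0.0595, 0.29]
tool_rot: [[0.786, -0.618, -0.002], [-0.618, -0.786, -0.001], [-0.001, 0.002, -1.0]]
contact_force: [0.6, 0.8, -0.0]
finger_gap: 0.0851
grasp_force: 0.0
```

```bash
python3 - <<'E'
from h import *
s=state();print(s['time_s'],s['tcp_pos'],s['tool_rot'],s['q'],s['contact_force'])
im=optics.read_camera('wrist');cv2.imwrite("pics/w2.png",im[:,:,::-1])
A=np.array([.441,-.061])
w=np.array([.788,-.616])*.052
print(proj('wrist',[[*A,.262],[*(A+w),.262],[*(A-w),.262]],s))
E
```

```text
4.8667 [ 0.44146174 -0.05951123  0.29001639] [[ 7.85823914e-01 -6.18447778e-01 -1.76676840e-03]
 [-6.18449561e-01 -7.85824188e-01 -6.97022256e-04]
 [-9.57297475e-04  1.64039390e-03 -9.99998196e-01]] [ 2.33091658e-01  4.76358955e-02 -3.47041318e-01  2.92336440e-04
 -1.17799912e+00  6.70824783e-01] [ 0.62410693  0.80066033 -0.03862814]
[[325.69345758 251.40923842]
 [325.5153763  157.34846115]
 [325.82848218 327.46949585]]
```

View pics/w2.png

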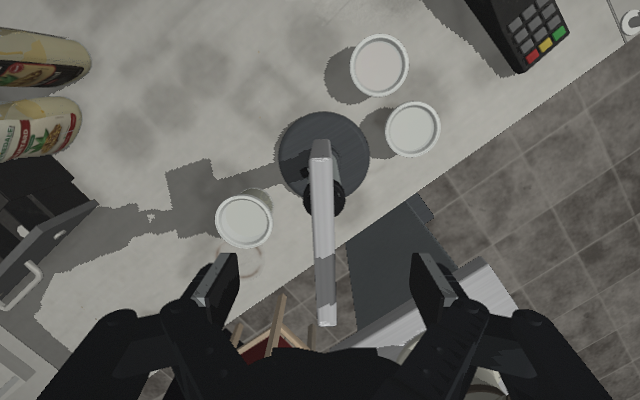

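```bash
python3 - <<'E'
from h import *
s=state()
e=px2z('wrist',[(327,324),(321,159),(320.5,142)],.262,s);print(e)
for j in(1,2):
    d=e[j]-e[0];print(np.linalg.norm(d),np.degrees(np.arctan2(d[1],d[0])),(e[0]+e[j])/2)
b=cv2.cvtColor(cv2.imread("pics/w2.png"),6)
for v in(150,165,200,240,280,310): print(v,b[v,306:340].tolist())
E
```

```text
[[ 0.40166974 -0.03067674  0.262     ]
 [ 0.48325117 -0.09058211  0.262     ]
 [ 0.48999773 -0.09560622  0.262     ]]
0.10121355579650772 -36.28989955857527 [ 0.44246045 -0.06062943  0.262     ]
0.10962514072211901 -36.319426071244365 [ 0.44583373 -0.06314148  0.262     ]
150 [45, 46, 45, 43, 45, 71, 86, 86, 87, 88, 89, 89, 90, 90, 90, 90, 90, 91, 91, 93, 93, 93, 99, 112, 116, 91, 57, 50, 47, 53, 62, 66, 65, 66]
165 [46, 43, 64, 98, 122, 141, 158, 165, 161, 160, 162, 163, 164, 164, 164, 164, 163, 164, 167, 169, 170, 170, 168, 164, 160, 155, 134, 109, 111, 115, 118, 98, 66, 65]
200 [24, 23, 21, 18, 54, 96, 125, 147, 162, 164, 161, 160, 163, 164, 165, 166, 164, 163, 163, 165, 167, 169, 170, 169, 164, 160, 158, 122, 41, 28, 28, 29, 29, 30]
240 [163, 163, 163, 163, 163, 165, 141, 107, 121, 146, 161, 162, 160, 159, 163, 164, 165, 165, 164, 163, 163, 165, 168, 170, 170, 165, 160, 156, 152, 158, 163, 163, 163, 163]
280 [81, 82, 83, 80, 78, 80, 83, 85, 69, 79, 106, 104, 104, 104, 102, 102, 105, 104, 105, 104, 103, 102, 104, 105, 106, 106, 101, 93, 83, 100, 112, 100, 85, 77]
310 [98, 104, 105, 95, 88, 87, 87, 89, 90, 89, 92, 109, 132, 152, 161, 156, 157, 160, 164, 165, 165, 164, 164, 166, 167, 169, 169, 166, 162, 162, 126, 81, 82, 83]
```

{"method": "servo_tool", "body": {
  "rows": [
    [[0.001,0.001,0.012],[0,0,-0.038]],
    [[0.001,0.001,0.024],[0,0,-0.038]],
    [[0.001,0.001,0.035],[0,0,-0.038]],
    [[0.001,0.001,0.035],[0,0,-0.038]]
  ]
}}

```text
time_s: 5.25
tcp_pos: [0.4414, -0.0609, 0.2547]
tool_rot: [[0.805, -0.593, -0.002], [-0.593, -0.805, -0.0], [-0.001, 0.001, -1.0]]
contact_force: [-0.1, -0.3, -0.2]
finger_gap: 0.0855
grasp_force: 0.0
```

{"method": "servo_tool", "body": {
  "rows": [
    [[0,0,0],[0,0,0]],
    [[0,0,0],[0,0,0]],
    [[0,0,0],[0,0,0]],
    [[0,0,0],[0,0,0]],
    [[0,0,0],[0,0,0]],
    [[0,0,0],[0,0,0]],
    [[0,0,0],[0,0,0]],
    [[0,0,0],[0,0,0]]
  ],
  "fingers": 255
}}

```text
time_s: 5.92
tcp_pos: [0.4424, -0.0608, 0.2558]
tool_rot: [[0.807, -0.591, 0.001], [-0.591, -0.807, 0.0], [0.001, -0.001, -1.0]]
contact_force: [0.5, 1.5, 2.2]
finger_gap: 0.0113
grasp_force: 59.8
```

```bash
python3 - <<'E'
from h import *
s=state();print(s)
E
```

```text
{'time_s': 5.9167, 'q': array([ 2.29621502e-01,  7.56336725e-02, -4.05941256e-01,  1.93438341e-04,
       -1.08778273e+00,  7.08705669e-01]), 'joint_vel': array([-0.00111268,  0.00036638, -0.00011722,  0.00020037,  0.00091004,
       -0.00189934]), 'effort': array([-5.80048487e-01, -2.13671011e+01,  1.68826711e+01,  3.98380637e+00,
       -2.02463865e-01, -7.01514087e-03]), 'tcp_pos': array([ 0.44235814, -0.06075674,  0.25584526]), 'tool_rot': array([[ 8.06622622e-01, -5.91065032e-01,  1.43990140e-03],
       [-5.91065824e-01, -8.06623311e-01,  1.60642065e-04],
       [ 1.06650813e-03, -9.80654034e-04, -9.99998950e-01]]), 'contact_force': array([0.50192169, 1.49308252, 2.2241585 ]), 'wrist_torque': array([ 0.39433415, -0.07411311,  0.043389  ]), 'grasp_force': 59.8444926738739, 'finger_gap': 0.011253551209622981}
```

{"method": "servo_tool", "body": {
  "rows": [
    [[0,0,-0.003],[0,0,0]],
    [[0,0,-0.006],[0,0,0]],
    [[0,0,-0.009],[0,0,0]],
    [[0,0,-0.012],[0,0,0]],
    [[0,0,-0.015],[0,0,0]],
    [[0,0,-0.018],[0,0,0]],
    [[0,0,-0.021],[0,0,0]],
    [[0,0,-0.023],[0,0,0]]
  ]
}}

```text
time_s: 6.58
tcp_pos: [0.4418, -0.0609, 0.2787]
tool_rot: [[0.807, -0.591, -0.0], [-0.591, -0.807, 0.0], [-0.0, 0.0, -1.0]]
contact_force: [1.3, 1.8, -5.8]
finger_gap: 0.0111
grasp_force: 58.7
```

{"method": "servo_tool", "body": {
  "rows": [
    [[0,0,-0.003],[0,0,0]],
    [[0,0,-0.006],[0,0,0]],
    [[0,0,-0.009],[0,0,0]],
    [[0,0,-0.012],[0,0,0]],
    [[0,0,-0.015],[0,0,0]],
    [[0,0,-0.018],[0,0,0]],
    [[0,0,-0.021],[0,0,0]],
    [[0,0,-0.021],[0,0,0]]
  ]
}}

```text
time_s: 7.25
tcp_pos: [0.4422, -0.0611, 0.3006]
tool_rot: [[0.807, -0.591, 0.001], [-0.591, -0.807, -0.001], [0.001, -0.0, -1.0]]
contact_force: [0.4, 1.2, 0.2]
finger_gap: 0.0111
grasp_force: 59.5
```

{"method": "servo_tool", "body": {
  "rows": [
    [[0,0,0],[0,0,0.09]],
    [[0,0,0],[0,0,0.18]],
    [[0,0,0],[0,0,0.27]],
    [[0,0,0],[0,0,0.36]],
    [[0,0,0],[0,0,0.45]],
    [[0,0,0],[0,0,0.54]],
    [[0,0,0],[0,0,0.63]],
    [[0,0,0],[0,0,0.715]]
  ]
}}

```text
time_s: 7.92
tcp_pos: [0.442, -0.0613, 0.3005]
tool_rot: [[0.365, -0.931, 0.001], [-0.931, -0.365, -0.001], [0.001, -0.0, -1.0]]
contact_force: [1.3, 1.1, -1.0]
finger_gap: 0.0108
grasp_force: 59.6
```

{"method": "servo_tool", "body": {
  "rows": [
    [[0,0,0],[0,0,0.09]],
    [[0,0,0],[0,0,0.18]],
    [[0,0,0],[0,0,0.27]],
    [[0,0,0],[0,0,0.36]],
    [[0,0,0],[0,0,0.45]],
    [[0,0,0],[0,0,0.54]],
    [[0,0,0],[0,0,0.63]],
    [[0,0,0],[0,0,0.715]]
  ]
}}

```text
time_s: 8.58
tcp_pos: [0.4417, -0.0614, 0.3004]
tool_rot: [[-0.187, -0.982, -0.0], [-0.982, 0.187, -0.001], [0.001, -0.0, -1.0]]
contact_force: [0.1, -0.3, -0.7]
finger_gap: 0.0115
grasp_force: 59.5
```

{"method": "servo_tool", "body": {
  "rows": [
    [[0,0,0],[0,0,0]],
    [[0,0,0],[0,0,0]],
    [[0,0,0],[0,0,0]]
  ]
}}

```text
time_s: 8.83
tcp_pos: [0.4419, -0.0612, 0.3002]
tool_rot: [[-0.182, -0.983, 0.0], [-0.983, 0.182, -0.001], [0.001, -0.001, -1.0]]
contact_force: [-0.5, 1.0, 3.1]
finger_gap: 0.0111
grasp_force: 59.9
```

```bash
python3 - <<'E'
from h import *
s=state();R=s['tool_rot'];print(s['tcp_pos'],np.degrees(np.arctan2(R[1,0],R[0,0]))+90,s['contact_force'],s['wrist_torque'],s['q'])
E
```

```text
[ 0.44189201 -0.0611582   0.30018518] -10.49795807775395 [-0.54839607  1.02954649  3.07528112] [0.59191899 0.14519082 0.00974826] [ 2.29389261e-01  4.06079008e-02 -3.28775559e-01  9.23831603e-04
 -1.20113987e+00 -4.12946650e-01]
```

{"method": "servo_tool", "body": {
  "rows": [
    [[0,0,-0.001],[0,0,0]],
    [[0,0,-0.002],[0,0,0]],
    [[0,0,-0.003],[0,0,0]],
    [[0,0,-0.004],[0,0,0]],
    [[0,0,-0.005],[0,0,0]],
    [[0,0,-0.0055],[0,0,0]]
  ]
}}

```text
time_s: 9.33
tcp_pos: [0.4416, -0.0609, 0.3045]
tool_rot: [[-0.184, -0.983, -0.001], [-0.983, 0.184, -0.0], [0.0, 0.001, -1.0]]
contact_force: [0.6, 0.9, -4.3]
finger_gap: 0.0114
grasp_force: 58.9
```

{"method": "servo_tool", "body": {
  "rows": [
    [[0,0,-0.0007],[0,0,0]],
    [[0,0,-0.0014],[0,0,0]]
  ]
}}

```text
time_s: 9.5
tcp_pos: [0.4416, -0.061, 0.3061]
tool_rot: [[-0.184, -0.983, -0.001], [-0.983, 0.184, -0.0], [0.0, 0.001, -1.0]]
contact_force: [1.9, 1.2, -4.7]
finger_gap: 0.0108
grasp_force: 58.8
```

{"method": "servo_tool", "body": {
  "rows": [
    [[0,0,-0.0008],[0,0,0]],
    [[0,0,-0.0016],[0,0,0]]
  ]
}}

```text
time_s: 9.67
tcp_pos: [0.4416, -0.061, 0.3078]
tool_rot: [[-0.184, -0.983, -0.001], [-0.983, 0.184, -0.0], [0.0, 0.001, -1.0]]
contact_force: [0.0, 1.0, -4.7]
finger_gap: 0.0112
grasp_force: 58.8
```

{"method": "servo_tool", "body": {
  "rows": [
    [[0,0,-0.0008],[0,0,0]],
    [[0,0,-0.0016],[0,0,0]]
  ]
}}

```text
time_s: 9.83
tcp_pos: [0.4417, -0.0609, 0.3095]
tool_rot: [[-0.184, -0.983, -0.001], [-0.983, 0.184, -0.0], [0.0, 0.001, -1.0]]
contact_force: [-0.5, -0.2, -5.6]
finger_gap: 0.0108
grasp_force: 58.8
```

{"method": "servo_tool", "body": {
  "rows": [
    [[0,0,-0.0007],[0,0,0]],
    [[0,0,-0.0014],[0,0,0]]
  ]
}}

```text
time_s: 10.0
tcp_pos: [0.4417, -0.061, 0.3109]
tool_rot: [[-0.184, -0.983, -0.0], [-0.983, 0.184, -0.0], [0.0, 0.0, -1.0]]
contact_force: [1.2, 0.9, -4.8]
finger_gap: 0.0111
grasp_force: 58.8
```

{"method": "servo_tool", "body": {
  "rows": [
    [[0,0,-0.0007],[0,0,0]],
    [[0,0,-0.0014],[0,0,0]]
  ]
}}

```text
time_s: 10.17
tcp_pos: [0.4417, -0.0609, 0.3123]
tool_rot: [[-0.184, -0.983, -0.0], [-0.983, 0.184, -0.0], [0.0, 0.0, -1.0]]
contact_force: [0.5, 0.6, -5.4]
finger_gap: 0.0108
grasp_force: 58.8
```

{"method": "servo_tool", "body": {
  "rows": [
    [[0,0,-0.0007],[0,0,0]],
    [[0,0,-0.0014],[0,0,0]]
  ]
}}

```text
time_s: 10.33
tcp_pos: [0.4418, -0.0609, 0.3137]
tool_rot: [[-0.184, -0.983, -0.0], [-0.983, 0.184, -0.0], [0.0, 0.0, -1.0]]
contact_force: [-0.1, 0.4, -5.7]
finger_gap: 0.0111
grasp_force: 58.8
```

{"method": "servo_tool", "body": {
  "rows": [
    [[0,0,-0.0007],[0,0,0]],
    [[0,0,-0.0014],[0,0,0]]
  ]
}}

```text
time_s: 10.5
tcp_pos: [0.4418, -0.0609, 0.3151]
tool_rot: [[-0.184, -0.983, -0.0], [-0.983, 0.184, -0.0], [0.0, 0.0, -1.0]]
contact_force: [1.0, -0.1, -4.7]
finger_gap: 0.0115
grasp_force: 58.8
```

{"method": "servo_tool", "body": {
  "rows": [
    [[0,0,-0.0007],[0,0,0]],
    [[0,0,-0.0014],[0,0,0]]
  ]
}}

```text
time_s: 10.67
tcp_pos: [0.4418, -0.0609, 0.3165]
tool_rot: [[-0.184, -0.983, -0.0], [-0.983, 0.184, -0.0], [0.0, 0.0, -1.0]]
contact_force: [0.9, 0.7, -5.2]
finger_gap: 0.0111
grasp_force: 58.8
```

{"method": "servo_tool", "body": {
  "rows": [
    [[0,0,-0.0007],[0,0,0]],
    [[0,0,-0.0014],[0,0,0]]
  ]
}}

```text
time_s: 10.83
tcp_pos: [0.4418, -0.0609, 0.3179]
tool_rot: [[-0.184, -0.983, -0.0], [-0.983, 0.184, -0.0], [0.0, 0.0, -1.0]]
contact_force: [-1.2, -1.1, -5.0]
finger_gap: 0.011
grasp_force: 58.8
```

{"method": "servo_tool", "body": {
  "rows": [
    [[0,0,-0.0007],[0,0,0]],
    [[0,0,-0.0014],[0,0,0]]
  ]
}}

```text
time_s: 11.0
tcp_pos: [0.4418, -0.061, 0.3193]
tool_rot: [[-0.184, -0.983, -0.0], [-0.983, 0.184, -0.0], [0.0, 0.0, -1.0]]
contact_force: [0.2, 0.0, -5.0]
finger_gap: 0.0109
grasp_force: 58.9
```

{"method": "servo_tool", "body": {
  "rows": [
    [[0,0,-0.0007],[0,0,0]],
    [[0,0,-0.0013],[0,0,0]]
  ]
}}

```text
time_s: 11.17
tcp_pos: [0.4419, -0.061, 0.3209]
tool_rot: [[-0.184, -0.983, 0.0], [-0.983, 0.184, -0.0], [0.0, -0.0, -1.0]]
contact_force: [1.1, 0.7, -2.4]
finger_gap: 0.011
grasp_force: 59.1
```

{"method": "servo_tool", "body": {
  "rows": [
    [[0,0,-0.0004],[0,0,0]],
    [[0,0,-0.0008],[0,0,0]]
  ]
}}

```text
time_s: 11.33
tcp_pos: [0.4421, -0.061, 0.3221]
tool_rot: [[-0.184, -0.983, 0.001], [-0.983, 0.184, -0.001], [0.0, -0.001, -1.0]]
contact_force: [-0.9, 0.3, -0.7]
finger_gap: 0.0111
grasp_force: 59.4
```

{"method": "servo_tool", "body": {
  "rows": [
    [[0,0,-0.0003],[0,0,0]],
    [[0,0,-0.0006],[0,0,0]]
  ]
}}

```text
time_s: 11.5
tcp_pos: [0.4422, -0.061, 0.3231]
tool_rot: [[-0.183, -0.983, 0.002], [-0.983, 0.183, -0.001], [0.0, -0.002, -1.0]]
contact_force: [-0.8, 0.9, 2.0]
finger_gap: 0.0111
grasp_force: 59.9
```

{"method": "servo_tool", "body": {
  "rows": [
    [[0,0,-0.0004],[0,0,0]],
    [[0,0,-0.0007],[0,0,0]]
  ]
}}

```text
time_s: 11.67
tcp_pos: [0.4421, -0.061, 0.3235]
tool_rot: [[-0.184, -0.983, 0.001], [-0.983, 0.184, -0.0], [0.0, -0.001, -1.0]]
contact_force: [0.1, 0.4, 2.6]
finger_gap: 0.0108
grasp_force: 59.9
```

{"method": "servo_tool", "body": {
  "rows": [
    [[0,0,-0.0004],[0,0,0]],
    [[0,0,-0.0008],[0,0,0]]
  ]
}}

```text
time_s: 11.83
tcp_pos: [0.442, -0.061, 0.3236]
tool_rot: [[-0.184, -0.983, 0.0], [-0.983, 0.184, -0.0], [0.0, -0.0, -1.0]]
contact_force: [-0.5, 0.6, 1.2]
finger_gap: 0.0114
grasp_force: 59.7
```

{"method": "servo_tool", "body": {
  "rows": [
    [[0,0,-0.0004],[0,0,0]],
    [[0,0,-0.0008],[0,0,0]]
  ]
}}

```text
time_s: 12.0
tcp_pos: [0.4418, -0.0609, 0.3238]
tool_rot: [[-0.184, -0.983, -0.001], [-0.983, 0.184, 0.0], [0.0, 0.0, -1.0]]
contact_force: [-1.3, -0.2, -0.9]
finger_gap: 0.0112
grasp_force: 59.3
```

{"method": "servo_tool", "body": {
  "rows": [
    [[0,0,-0.0004],[0,0,0]],
    [[0,0,-0.0008],[0,0,0]]
  ]
}}

```text
time_s: 12.17
tcp_pos: [0.4417, -0.0609, 0.3244]
tool_rot: [[-0.184, -0.983, -0.001], [-0.983, 0.184, 0.0], [0.0, 0.001, -1.0]]
contact_force: [0.3, 0.6, -2.3]
finger_gap: 0.011
grasp_force: 59.2
```

{"method": "servo_tool", "body": {
  "rows": [
    [[0,0,-0.0004],[0,0,0]],
    [[0,0,-0.0008],[0,0,0]]
  ]
}}

```text
time_s: 12.33
tcp_pos: [0.4417, -0.0609, 0.3255]
tool_rot: [[-0.184, -0.983, -0.001], [-0.983, 0.184, -0.0], [0.0, 0.001, -1.0]]
contact_force: [0.9, 0.7, -2.3]
finger_gap: 0.0114
grasp_force: 59.2
```

{"method": "servo_tool", "body": {
  "rows": [
    [[0,0,-0.0003],[0,0,0]],
    [[0,0,-0.0006],[0,0,0]]
  ]
}}

```text
time_s: 12.5
tcp_pos: [0.4417, -0.0609, 0.3263]
tool_rot: [[-0.184, -0.983, -0.001], [-0.983, 0.184, -0.0], [0.0, 0.001, -1.0]]
contact_force: [-0.2, 0.2, -2.0]
finger_gap: 0.0111
grasp_force: 59.2
```

{"method": "servo_tool", "body": {
  "rows": [
    [[0,0,-0.0003],[0,0,0]],
    [[0,0,-0.0006],[0,0,0]]
  ]
}}

```text
time_s: 12.67
tcp_pos: [0.4417, -0.0609, 0.3267]
tool_rot: [[-0.184, -0.983, -0.001], [-0.983, 0.184, 0.0], [0.0, 0.001, -1.0]]
contact_force: [0.5, 0.7, -4.7]
finger_gap: 0.0112
grasp_force: 58.9
```

{"method": "servo_tool", "body": {
  "rows": [
    [[0,0,-0.0003],[0,0,0]],
    [[0,0,-0.0005],[0,0,0]]
  ]
}}

```text
time_s: 12.83
tcp_pos: [0.4416, -0.0608, 0.3269]
tool_rot: [[-0.184, -0.983, -0.001], [-0.983, 0.184, 0.0], [0.0, 0.001, -1.0]]
contact_force: [0.9, 0.3, -5.5]
finger_gap: 0.0108
grasp_force: 58.6
```

{"method": "servo_tool", "body": {
  "rows": [
    [[0,0,-0.0002],[0,0,0]],
    [[0,0,-0.0004],[0,0,0]]
  ]
}}

```text
time_s: 13.0
tcp_pos: [0.4415, -0.0608, 0.3271]
tool_rot: [[-0.184, -0.983, -0.002], [-0.983, 0.184, 0.0], [0.0, 0.002, -1.0]]
contact_force: [0.5, -0.0, -8.4]
finger_gap: 0.0112
grasp_force: 58.3
```

{"method": "servo_tool", "body": {
  "rows": [
    [[0,0,0.0005],[0,0,0]],
    [[0,0,0.001],[0,0,0]],
    [[0,0,0.0015],[0,0,0]],
    [[0,0,0.0015],[0,0,0]]
  ]
}}

```text
time_s: 13.33
tcp_pos: [0.4418, -0.061, 0.3268]
tool_rot: [[-0.184, -0.983, 0.0], [-0.983, 0.184, -0.0], [0.0, -0.0, -1.0]]
contact_force: [-0.4, 0.9, -3.6]
finger_gap: 0.0111
grasp_force: 59.1
```

{"method": "servo_tool", "body": {
  "rows": [
    [[0,0,0.0005],[0,0,0]],
    [[0,0,0.001],[0,0,0]],
    [[0,0,0.0015],[0,0,0]],
    [[0,0,0.0015],[0,0,0]]
  ]
}}

```text
time_s: 13.67
tcp_pos: [0.442, -0.061, 0.3255]
tool_rot: [[-0.184, -0.983, 0.001], [-0.983, 0.184, -0.0], [0.0, -0.001, -1.0]]
contact_force: [-0.5, 0.8, 0.0]
finger_gap: 0.0109
grasp_force: 59.7
```

{"method": "servo_tool", "body": {
  "rows": [
    [[0,0,0],[0,0,0]],
    [[0,0,0],[0,0,0]],
    [[0,0,0],[0,0,0]],
    [[0,0,0],[0,0,0]],
    [[0,0,0],[0,0,0]],
    [[0,0,0],[0,0,0]],
    [[0,0,0],[0,0,0]],
    [[0,0,0],[0,0,0]]
  ],
  "fingers": 0
}}

```text
time_s: 14.33
tcp_pos: [0.4419, -0.061, 0.325]
tool_rot: [[-0.184, -0.983, -0.0], [-0.983, 0.184, -0.0], [0.0, -0.0, -1.0]]
contact_force: [-0.2, -0.3, 0.2]
finger_gap: 0.0855
grasp_force: 0.0
```

{"method": "servo_tool", "body": {
  "rows": [
    [[0,0,-0.03],[0,0,0]],
    [[0,0,-0.06],[0,0,0]],
    [[0,0,-0.08],[0,0,0]],
    [[0,0,-0.08],[0,0,0]],
    [[0,0,-0.08],[0,0,0]]
  ]
}}

```text
time_s: 14.75
tcp_pos: [0.4421, -0.0608, 0.4058]
tool_rot: [[-0.184, -0.983, 0.002], [-0.983, 0.184, 0.001], [-0.001, -0.002, -1.0]]
contact_force: [-0.0, 0.5, -0.1]
finger_gap: 0.0853
grasp_force: 0.0
```

```bash
python3 - <<'E'
from h import *
s=state();print(s['time_s'],s['tcp_pos'],s['contact_force'],s['q'])
R=s['tool_rot'];p=s['tcp_pos']
for q,az,t in[((.40,-.07,.40),-135,0),((.34,-.085,.37),-176,22)]:
    R1=Rt(az,t);print(rel(p,R,q,R1));p,R=np.array(q),R1
E
```

```text
14.75 [ 0.44212618 -0.06076953  0.40584857] [-0.02897592  0.49755665 -0.0888696 ] [ 2.29510904e-01 -5.57295294e-03 -1.17041740e-01 -1.46564159e-04
 -1.45684851e+00 -4.14246773e-01]
([0.0168, 0.0397, 0.0057], [-0.0023, 0.0022, 0.7648])
([0.053, 0.0318, 0.03], [0.1749, -0.4677, 0.8997])
```

{"method": "servo_tool", "body": {
  "rows": [
    [[0.017,0.04,0],[0,0,0.765]],
    [[0.017,0.04,0],[0,0,0.765]],
    [[0.017,0.04,0],[0,0,0.765]],
    [[0.017,0.04,0],[0,0,0.765]],
    [[0.017,0.04,0],[0,0,0.765]],
    [[0.017,0.04,0],[0,0,0.765]]
  ]
}}

```text
time_s: 15.25
tcp_pos: [0.3988, -0.0703, 0.4036]
tool_rot: [[-0.708, -0.706, -0.003], [-0.706, 0.708, -0.0], [0.002, 0.002, -1.0]]
contact_force: [-0.2, 0.5, 0.1]
finger_gap: 0.0854
grasp_force: 0.0
```

{"method": "servo_tool", "body": {
  "rows": [
    [[0.053,0.032,0.03],[0.175,-0.468,0.9]],
    [[0.053,0.032,0.03],[0.175,-0.468,0.9]],
    [[0.053,0.032,0.03],[0.175,-0.468,0.9]],
    [[0.053,0.032,0.03],[0.175,-0.468,0.9]],
    [[0.053,0.032,0.03],[0.175,-0.468,0.9]],
    [[0.053,0.032,0.03],[0.175,-0.468,0.9]],
    [[0.053,0.032,0.03],[0.175,-0.468,0.9]],
    [[0.053,0.032,0.03],[0.175,-0.468,0.9]]
  ]
}}

```text
time_s: 15.92
tcp_pos: [0.3375, -0.0853, 0.3735]
tool_rot: [[-0.925, -0.072, 0.373], [-0.067, 0.997, 0.026], [-0.374, -0.001, -0.928]]
contact_force: [-0.5, -0.3, -0.5]
finger_gap: 0.085
grasp_force: 0.0
```

```bash
python3 - <<'E'
from h import *
s=state();print(s['time_s'],s['tcp_pos'],s['contact_force'])
im=optics.read_camera('wrist')[:,:,::-1]
u,v=proj('wrist',[[.442,-.061,.12]],s)[0];u,v=int(u),max(70,int(v));print(u,v)
cv2.imwrite("pics/w3.png",cv2.resize(im[v-70:v+50,u-60:u+60],None,fx=5,fy=5,interpolation=cv2.INTER_CUBIC))
E
```

```text
15.9167 [ 0.33752841 -0.08526534  0.37354598] [-0.49665652 -0.29244385 -0.45884869]
337 162
```

View pics/w3.png

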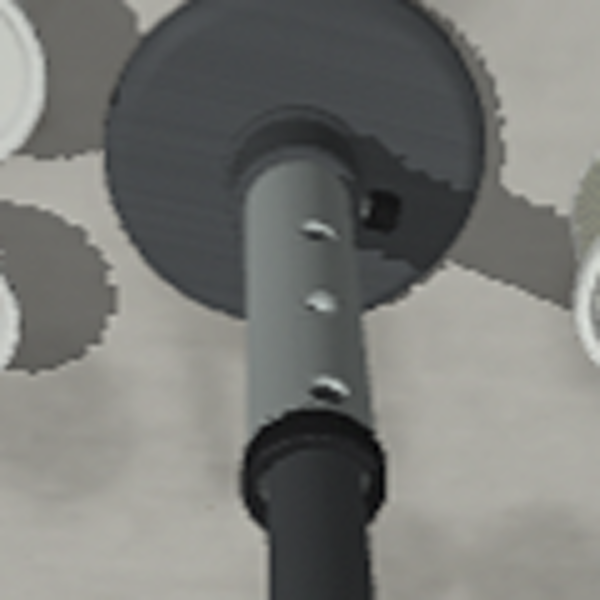

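```bash
python3 - <<'E'
from h import *
im=optics.read_camera('wrist');b=im.astype(int).sum(2)//3
cv2.imwrite("pics/w4.png",im[:,:,::-1])
print(state()['time_s'])
for v in range(135,175): print(v,b[v,328:352].tolist())
E
```

```text
16.0167
135 [128, 127, 125, 122, 119, 116, 111, 108, 107, 102, 103, 108, 94, 78, 77, 78, 80, 82, 79, 63, 48, 40, 25, 22]
136 [129, 127, 125, 123, 120, 118, 113, 108, 105, 121, 154, 172, 162, 127, 88, 76, 79, 82, 79, 62, 47, 35, 19, 23]
137 [129, 127, 125, 122, 121, 118, 114, 107, 104, 99, 99, 97, 151, 191, 162, 104, 77, 81, 84, 68, 47, 46, 43, 36]
138 [129, 127, 125, 122, 121, 118, 114, 112, 103, 72, 43, 43, 64, 88, 88, 102, 100, 80, 83, 68, 46, 49, 50, 49]
139 [129, 127, 125, 123, 120, 118, 114, 110, 108, 105, 95, 72, 58, 71, 78, 80, 80, 81, 84, 72, 52, 49, 48, 49]
140 [129, 127, 125, 123, 121, 118, 113, 108, 106, 104, 101, 96, 91, 84, 79, 79, 80, 81, 84, 71, 51, 46, 48, 49]
141 [128, 128, 125, 123, 120, 119, 115, 110, 108, 105, 100, 96, 92, 86, 80, 79, 80, 81, 82, 82, 76, 61, 47, 47]
142 [129, 127, 125, 123, 121, 119, 115, 111, 109, 104, 100, 97, 92, 86, 81, 79, 79, 81, 83, 81, 76, 74, 73, 74]
143 [129, 127, 125, 123, 120, 119, 115, 111, 108, 105, 101, 96, 91, 86, 81, 78, 79, 81, 83, 80, 76, 74, 74, 75]
144 [129, 127, 125, 122, 121, 119, 115, 111, 108, 106, 101, 96, 92, 86, 81, 79,
[... 2770 characters left out ...]
152, 89, 78, 81, 80, 100, 137]
169 [128, 125, 124, 122, 121, 119, 117, 115, 112, 105, 85, 52, 30, 29, 38, 60, 139, 178, 137, 77, 80, 80, 101, 138]
170 [127, 126, 124, 122, 120, 118, 116, 113, 112, 113, 97, 57, 33, 35, 35, 33, 60, 78, 77, 78, 81, 80, 88, 132]
171 [126, 126, 124, 122, 120, 119, 116, 114, 112, 112, 106, 104, 104, 75, 44, 35, 46, 69, 79, 80, 81, 81, 89, 132]
172 [127, 126, 124, 122, 121, 120, 118, 117, 113, 98, 80, 96, 107, 97, 84, 84, 76, 75, 81, 82, 82, 80, 78, 124]
173 [127, 126, 125, 124, 123, 124, 99, 64, 69, 58, 43, 33, 16, 30, 49, 63, 67, 75, 81, 81, 83, 81, 79, 124]
174 [127, 127, 127, 128, 100, 36, 19, 22, 21, 22, 23, 22, 23, 23, 22, 18, 17, 25, 40, 69, 84, 82, 80, 112]
```

```bash
python3 -c "
from workcell import r
print(r.close_job())"
```

```text
the job is handed in; nothing more can be done
None
```

The showcard is up at the second hole: the pull force rose by about 6 N at a lift of about 70 mm, I eased off, and the last picture shows the steel button filling that hole; I handed the job in at about 16 s, but no verdict came back.

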